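# Hang the keyhole sign on the screw of the counter stand

## Robot

A 7-joint arm with a two-finger parallel gripper is mounted at the origin on the work surface. World frame = base frame: x ahead of the robot, y to its left, z up, the work surface at z = 0. Lengths are in m, angles in rad, forces in N, time in s.
With the tool pointing down it reaches from about 0.4 to 0.875 m from the base axis. Payload 6.5 kg.
Tool frame: the origin (TCP) lies at the centre of the arm's flange, where the gripper is bolted on; the fingertips stand 173 mm ahead of it and the grasp point (between the pads) lies 155 mm ahead of it; z points along the fingers, x is the direction in which the jaws open and shut, and the axes are right-handed (so a half turn about z gives the same grasp; the last joint's range is limited). The gripper opens to 85 mm and grips with 20 to 120 N. Pads are 22 mm wide; open, the fingers measure 114 mm over their backs; the gripper's body (76 mm by 85 mm) begins 54 mm behind the grasp point. The pads swing forward as they close: fully open they stand 13 mm farther back than shut.
Start: joints at [1.143, 0.536, -0.004, 1.538, 0.003, 1.067, -0.071], TCP at [0.23, -0.608, 0.405] pointing down, gripper open.
Joint ranges: [-2.7, 2.7], [-0.37, 2.16], [-1.27, 1.26], [0.24, 2.4], [-1.31, 4.45], [0.19, 1.91], [-2.76, 2.76]. Speed limits (rad/s): [2.39, 2.39, 3.14, 3.14, 3.14, 3.14, 3.14].

## Interface

Orientations are given as a unit quaternion [x, y, z, w].
In Python, from bench import * gives the robot as it stands.
- The arm moves only by the shell command python3 -m creep 'ROWS' [FORCE]. ROWS is JSON, a list of rows, each an object of numbers: "x", "y", "z": the shift along the tool's x, y, z in mm; "roll": the turn about the tool's z in rad; "hand": the opening, from 0 (shut) to 1 (fully open). A call has 1 to 10 rows; each row is the pose to reach, as a shift and turn from the pose commanded when the call began, along the tool's axes at that moment; what a row does not reach only later rows make up. A row lasts 1/10 s, in which the tool goes at most 50 mm and 8.59 degrees, less where a joint would pass 70% of its speed; a pose out of reach is approached as far as the arm can. A call with a gripper value outside its range is refused whole. The fingers move at their own pace and stop on an object; FORCE is the grip in N (left out, the last holds). Time passes only in rows, so rows that repeat a pose let the fingers close. It gives the time, the measured TCP pose, the force and the opening at its end, in the units of the state.
- read_state(): the state, without advancing time (a new reading comes with each control period).
- read_camera(name): name is "scene" or "top" or "wrist"; returns a dict with "img" (420x560x3 uint8, red, green, blue), "range_z" (420x560 float32, m along the optical axis (not along the pixel's ray), 0 where there is no reading), "vertical_fov" (degrees; the focal length in pixels is half the picture's height over the tangent of half this angle, whatever the lens; pixels are square), "cx", "cy" (the principal point, pixels), "rvec" (rotation vector, rad) and "tvec" (3), from world to camera coordinates, as OpenCV has them; the wrist camera has in their place "hand_eye" (4x4, takes a point from camera to tool coordinates, whose origin is the TCP and whose axes are the tool frame's). Camera axes: x right, y down, z forward; pixel columns grow to the right and rows downward; lengths in m; the calibration is good to about 2 mm. A picture is of the moment at which its call begins: read the wrist's pose just before it.
- hand_in(): hands the job in, once; it reports no verdict.
The state is a dict: "time_s": time; "q": joint angles; "dq": joint speeds; "effort": joint torques, N m; "tool_pos": TCP position; "tcp_rot": TCP orientation; "wrist_force": force on the tool from outside, world axes, zero at the start; "ft_torque": the same for the moment, N m; "opening": opening from 0.0 (shut) to 1.0 (fully open).
Only numpy, scipy, OpenCV 4.12 (cv2) and the standard library are available. Lean on these libraries where they do the work, as an engineer would, in place of code of your own. Each camera call takes 0.05 s, during which the arm holds its last target.

## Task

Take the paddle-shaped blackboard sign out of its slotted holder and hang it on the screw on the customers' side of the wooden stand, blackboard facing the customers: feel along the scribed line for the screw head with the keyhole's entry hole, bring the sign flat to the board, then lower it by hand until the screw sits at the top of the narrow slot, and only then let go. Press gently all the while (never more than 25 N on the stand or its screw), leave the sign hanging straight and flush, and do not disturb the chocolate slabs, the mallet or the jar.

Things in the scene. Friction and masses are not known exactly. Their poses are not given: they have to be found in the camera images.
- sign: Brown wooden paddle-shaped sign, 10 mm thick (x), 0.11 to 0.2 kg: body 130 mm wide (y), 110 high; above it a middle handle tab 46 wide, from 110 to 160 mm up: pinch this across its thickness from above. Origin: middle of the underside, mid-thickness; z up, x out of the blackboard face. It starts upright in the holder, blackboard away from the robot. A keyhole goes right through it (see the points).
- keyhole (a point): Centre of the keyhole's entry hole at the sign's back face: x -5, y 0, z 84 mm in the sign's frame, same axes. The hole is an octagon 16 mm across, through the board, with a brass plate round it on the front. 45-degree shoulders lead from it up into the narrow slot.
- slot_end (a point): Where the screw's axis lies when the sign is fully home, at the sign's back face: x -5, y 0, z 104 mm in the sign's frame, 20 mm straight above point keyhole. The slot is 7.6 mm wide and closed at its top, 2.5 mm above this point.
- holder: Fixed dark wooden block 70 mm (x) by 170 (y) by 45 high with a slot along y, 12.5 mm wide, 30 deep, open at both ends. The sign stands in it, square to it and within 6 mm of its middle, underside 15 mm above the counter. Origin: middle of the underside, z up.
- stand: Fixed stand of light wood: upright back board 18 mm thick (x), 300 wide (y), from 80 to 160 mm above the counter, on two legs at y = +-130 mm with feet 120 (x) by 36 (y) by 10 mm high. Origin: middle of the underside, z up, x towards the customers (away from the robot). A steel round-head screw stands square out of the customers' face (x = +9 mm), see point mark.
- mark (a point): Middle of a scribed line (along y) on the stand's customers' face: x 9, y 0, z 150 mm in the stand's frame, same axes. The screw is driven on the line (within 1 mm) but up to 18 mm to either side of this point. It does not give. Shank 5 mm in diameter; flat head 12.5 mm in diameter, 4 thick, its underside 12.5 mm and its front 16.5 mm out from the face: 2.5 mm of play for the sign behind it.
- slab_a: Milk-chocolate slab with nuts, 90 by 125 by 13 mm, lying on the counter on the customers' side just in front of the stand. Origin: middle of the underside. Bystander.
- slab_b: Smaller dark-chocolate slab with nuts, 60 by 80 by 10 mm, lying on slab_a (its top, without nuts, is 23 mm above the counter). Origin: middle of the underside. Bystander.
- jar: Closed jar of nuts with brass cap, 72 mm in diameter, 100 mm high, standing on the counter. Origin: middle of the underside. Bystander.
- mallet: Wooden chocolate mallet lying on the counter, 200 mm long along its x, head 45 by 75 by 45 mm at its +x end, handle 20 mm thick. Origin: on the counter under its middle. Bystander.
Things that resemble listed ones, but are neither listed nor needed, are in the scene too. Of the things like the holder, leave any that is purple or yellow; of the rest the larger one is meant.

How it is judged:
On the way, in this order (a step that is already met when the one before it is completed fails the run):
1. the sign is lifted clear out of the holder (its underside more than 50 mm above the holder's underside) (z of sign in the frame of holder above 0.05 m), for 0.1 s.
2. the sign is flat to the stand's board with the screw head through the entry hole, not yet lowered (hole at the back face within 4.5 mm of the board's face, within 6 mm of the line in height) (x of keyhole in the frame of mark between -0.002 and 0.0045 m and y of keyhole in the frame of mark between -0.023 and 0.023 m and z of keyhole in the frame of mark between -0.006 and 0.006 m), for 0.1 s.
3. still in the fingers, the sign is slid down until the screw is at the top of the slot (hole 16.5 to 23 mm below the line, still flat to the board) (x of keyhole in the frame of mark between -0.002 and 0.0045 m and z of keyhole in the frame of mark between -0.023 and -0.0165 m and contact force between the fingers and sign above 1 N), for 0.2 s.
At the end, for the whole second after the job is handed in: The sign hangs on the screw by itself, at rest: entry hole (at the back) within 4.5 mm of the board's face, within 23 mm sideways of the middle of the scribed line and 16.5 to 23 mm below it (screw at the top of the slot), upright and square to the board within 0.1 rad, blackboard outwards (x of keyhole in the frame of mark between -0.002 and 0.0045 m and y of keyhole in the frame of mark between -0.023 and 0.023 m and z of keyhole in the frame of mark between -0.023 and -0.0165 m and angle between sign's own z axis and vertical below 0.1 rad and angle between the x axis of sign and the x axis of stand, either way round below 0.1 rad and linear speed of sign below 0.02 m/s and contact force between sign and stand above 0.2 N); the robot touches nothing.
It fails at once if the sign is pressed on the stand or its screw with more than 25 N (contact force between sign and stand above 25 N).
It fails at once if the robot itself pushes on the stand with more than 5 N (contact force between any of the fingers, the arm and stand above 5 N).
It fails at once if a chocolate slab, the mallet or the jar is moved more than 15 mm (distance of any of slab_a, slab_b, mallet, jar from where it was at the start of the episode above 0.015 m).
It also fails if it takes over 64 s, if anything falls off the work surface, if the arm or the gripper's body presses on something with over 40 N, if the wrist force passes 120 N, or if a joint passes its speed limit or range.

## Working session

There is one attempt and no reset: what is moved stays moved. The work goes in short steps, Python scripts to look and compute and a shell command to move; the robot and the scene stay as the last step left them, time stands still between calls to the robot, and variables do not carry over. Pictures are saved under pics/ and viewed, and the job is handed in when it is done.

```bash
ls; mkdir -p pics; cat > h.py <<'E'
from bench import *
import numpy as np, cv2
from scipy.spatial.transform import Rotation as R
def cam(name):
    s=read_state(); c=read_camera(name)
    f=c['img'].shape[0]/2/np.tan(np.radians(c['vertical_fov'])/2)
    if name=='wrist':
        T=np.eye(4); T[:3,:3]=R.from_quat(s['tcp_rot']).as_matrix(); T[:3,3]=s['tool_pos']
        M=T@np.array(c['hand_eye'])
    else:
        W=np.eye(4); W[:3,:3]=cv2.Rodrigues(np.array(c['rvec'],float))[0]; W[:3,3]=np.ravel(c['tvec']); M=np.linalg.inv(W)
    z=c['range_z']; v,u=np.indices(z.shape)
    P=np.stack([(u-c['cx'])/f*z,(v-c['cy'])/f*z,z],-1)@M[:3,:3].T+M[:3,3]
    P[z==0]=np.nan
    return c,P,M,f
def save(n,img): cv2.imwrite('pics/'+n+'.png',img[...,::-1])
E
python3 - <<'E'
from h import *
print({k:np.round(v,3) for k,v in read_state().items()})
for n in ('scene','top','wrist'):
    c,P,M,f=cam(n); save(n+'0',c['img']); np.save(n+'0.npy',P); np.save(n+'0i.npy',c['img']); print(n,f,c['cx'],c['cy'],np.round(M,3).tolist(),(c['range_z']==0).mean(), c['vertical_fov'])
E
```

```text
pics
{'time_s': np.float64(0.0), 'q': array([ 1.143,  0.537, -0.004,  1.539,  0.003,  1.067, -0.071]), 'dq': array([-0.001, -0.001, -0.002,  0.003, -0.001, -0.001, -0.   ]), 'effort': array([-1.0000e-03, -5.8341e+01,  1.0480e+00, -2.5910e+01,  1.2000e-02,
        1.0000e-02,  0.0000e+00]), 'tool_pos': array([ 0.23 , -0.608,  0.404]), 'tcp_rot': array([ 0.823, -0.568, -0.001, -0.   ]), 'wrist_force': array([-0.163,  0.234,  0.141]), 'ft_torque': array([-0.023,  0.003, -0.005]), 'opening': np.float64(0.997)}
scene 430.00749984823267 276.10652111333917 207.56901574880325 [[-0.132, 0.71, -0.692, 1.399], [0.991, 0.105, -0.081, 0.054], [0.015, -0.697, -0.717, 1.067], [0.0, 0.0, 0.0, 1.0]] 0.004000850340136054 52.058396280355645
top 469.435089588384 275.0454621012374 212.92902515345546 [[-0.012, -0.989, 0.146, 0.274], [-1.0, 0.013, 0.009, -0.053], [-0.011, -0.145, -0.989, 1.493], [0.0, 0.0, 0.0, 1.0]] 0.004013605442176871 48.20234656879609
wrist 292.2611463217238 285.70822670279176 209.84697895049058 [[0.354, -0.883, -0.308, 0.308], [-0.935, -0.335, -0.116, -0.578], [-0.001, 0.329, -0.945, 0.372], [0.0, 0.0, 0.0, 1.0]] 0.004230442176870748 71.3971716352664
```

View pics/scene0.png

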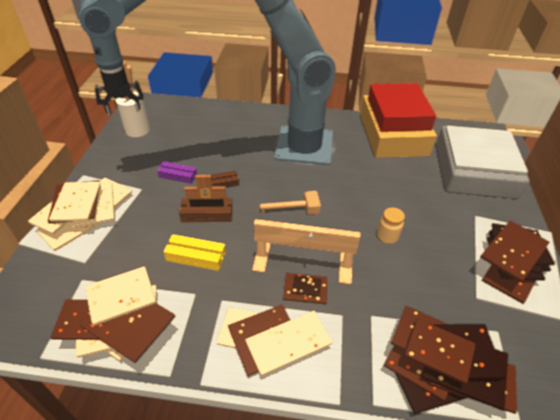

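View pics/top0.png

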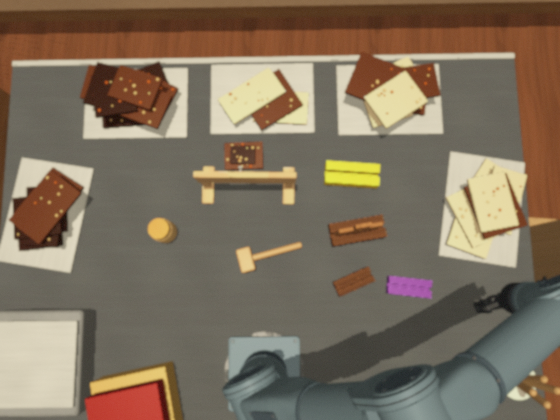

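View pics/wrist0.png

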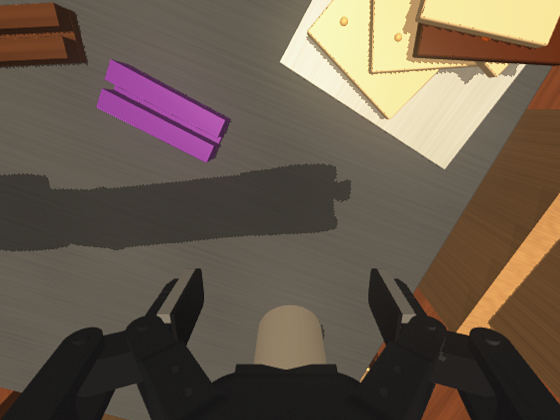

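The holder and sign are at (206,200) in scene and (357,230) in top. The stand is at (245,177) in top. The slab is in front of the stand, and the jar and mallet are nearby. Next I'll measure the sign and stand in both views.

```bash
python3 - <<'E'
from h import *
for n in ('top','scene'):
    P=np.load(n+'0.npy'); I=np.load(n+'0i.npy')
    def reg(name,x0,x1,y0,y1,z0,z1):
        m=(P[...,0]>x0)&(P[...,0]<x1)&(P[...,1]>y0)&(P[...,1]<y1)&(P[...,2]>z0)&(P[...,2]<z1)
        p=P[m]
        if len(p)<5: print(n,name,len(p));return
        r=cv2.minAreaRect((p[:,:2]*1000).astype(np.float32))
        print(n,name,len(p),'med',np.round(np.median(p,0),4),'rect',np.round(r[0],1),np.round(r[1],1),round(r[2],1),'z',np.round(np.percentile(p[:,2],[1,50,99]),3))
    reg('all',.3,.85,-.5,.4,.02,.3)
    reg('boardtop',.4,.75,-.16,.2,.152,.2)
    reg('signtop',.3,.6,-.5,-.2,.165,.22)
    reg('signmid',.3,.6,-.5,-.2,.112,.135)
    reg('holder',.3,.6,-.5,-.2,.036,.055)
    reg('counter',.3,.6,-.5,-.2,-.02,.008)
    reg('slab',.5,.8,-.2,.2,.006,.05)
def crop(n,u0,u1,v0,v1,k):
    I=np.load(n+'0i.npy')[v0:v1,u0:u1]; save(n+'c',cv2.resize(I,None,fx=k,fy=k,interpolation=cv2.INTER_CUBIC))
crop('scene',170,370,160,310,4)
crop('top',180,400,130,300,3)
E
```

```text
top all 9169 med [ 0.6293 -0.07    0.0486] rect [575.4 -50. ] [549.  899.8] 0.0 z [0.021 0.049 0.164]
top boardtop 662 med [0.5859 0.0449 0.1587] rect [593.9  45.5] [298.4  34.9] 88.7 z [0.152 0.159 0.165]
top signtop 63 med [ 0.431  -0.2917  0.174 ] rect [ 431.6 -291.8] [ 9.8 47.3] 9.2 z [0.165 0.174 0.18 ]
top signmid 109 med [ 0.4278 -0.2682  0.1234] rect [ 431.7 -292.3] [ 10.5 130.6] 9.1 z [0.113 0.123 0.131]
top holder 1312 med [ 0.4492 -0.2949  0.0442] rect [ 452.  -295.7] [302.5 176. ] 2.4 z [0.037 0.044 0.052]
top counter 7021 med [ 0.4524 -0.3755 -0.0006] rect [ 449.9 -350. ] [300.  299.9] 0.0 z [-0.008 -0.001  0.007]
top slab 2588 med [0.703  0.0355 0.0121] rect [ 6.505e+02 -1.000e-01] [399.  299.1] 89.9 z [0.006 0.012 0.047]
scene all 11200 med [ 0.6009 -0.0471  0.0833] rect [575.1 -49.9] [899.6 549.8] 90.0 z [0.021 0.083 0.161]
scene boardtop 641 med [0.5905 0.0509 0.1578] rect [595.5  46.6] [299.1  38.1] 88.8 z [0.152 0.158 0.162]
scene signtop 60 med [ 0.4353 -0.2904  0.172 ] rect [ 432.2 -291.4] [17.1 43.7] 7.8 z [0.165 0.172 0.176]
scene signmid 198 med [ 0.4355 -0.286   0.1216] rect [ 433.8 -289.9] [ 20.  128.5] 10.7 z [0.113 0.122 0.134]
scene holder 871 med [ 0.4599 -0.2942  0.0435] rect [ 498.6 -290.1] [214.2 175.1] 4.6 z [0.037 0.043 0.054]
scene counter 3433 med [ 0.4852 -0.4094 -0.0013] rect [ 450.2 -350.1] [299.7 299.7] 89.9 z [-0.007 -0.001  0.005]
scene slab 2492 med [0.7034 0.045  0.0124] rect [665.3  -5.1] [393.7 276.3] 88.1 z [0.006 0.012 0.047]
```

View pics/scenec.png

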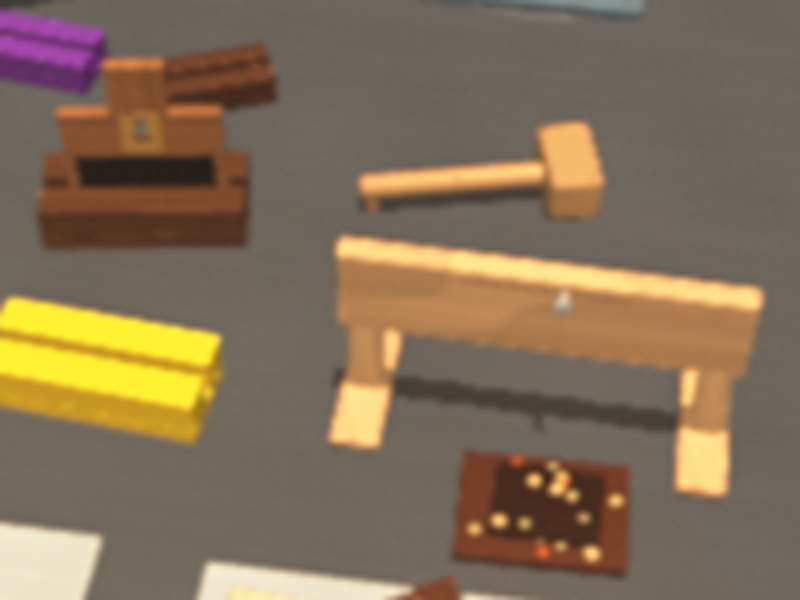

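View pics/topc.png

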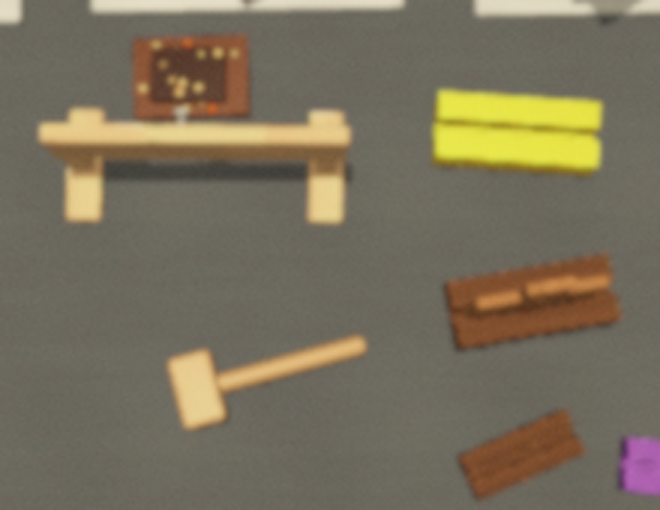

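```bash
python3 -m creep '[{"x":-45,"y":-60,"roll":-0.14},{"x":-90,"y":-120,"roll":-0.28},{"x":-134,"y":-180,"roll":-0.42},{"x":-179,"y":-240,"roll":-0.56},{"x":-224,"y":-301,"roll":-0.70},{"x":-224,"y":-301,"roll":-0.84},{"x":-224,"y":-301,"roll":-0.98},{"x":-224,"y":-301,"roll":-1.12},{"x":-224,"y":-301,"roll":-1.26},{"x":-224,"y":-301,"roll":-1.37}]' 60
python3 - <<'E'
from h import *
c,P,M,f=cam('wrist'); save('w1',c['img']); np.save('w1.npy',P)
s=read_state(); print(np.round(s['q'],3),np.round(s['tool_pos'],4),s['tcp_rot'],s['opening'])
# board face & top from scene/top
for n in ('scene','top'):
    P=np.load(n+'0.npy')
    m=(P[...,0]>.5)&(P[...,0]<.7)&(P[...,1]>-.09)&(P[...,1]<.18)
    if n=='scene':
        q=P[m&(P[...,2]>.1)&(P[...,2]<.14)&(P[...,0]>.59)]
        for k in range(4):
            a=np.polyfit(q[:,1],q[:,0],1); r=q[:,0]-np.polyval(a,q[:,1]); q=q[abs(r)<.006]
        print('face',len(q),a,np.degrees(np.arctan(-a[0])),r.std(),np.polyval(a,.046))
    q=P[m&(P[...,2]>.153)]
    for t in range(-8,19,3):
        w=q[abs(q[:,1]-t/100)<.015]; print(n,t,np.round([np.percentile(w[:,0],3),w[:,0].mean(),np.percentile(w[:,0],97)],4))
E
```

```text
[ 1.143  0.537 -0.004  1.538  0.003  1.067 -0.071] [ 0.23   -0.6077  0.4042] [ 8.22812859e-01 -5.68312180e-01 -4.42823782e-04 -2.60719920e-04] 1.0025504610360918
face 836 [0.02188044 0.59487845] -1.2534570946179762 0.0015747685252287208 0.5958849493089329
scene -8 [0.5767 0.5865 0.5946]
scene -5 [0.5777 0.5872 0.5953]
scene -2 [0.5777 0.588  0.5964]
scene 1 [0.5777 0.5881 0.5964]
scene 4 [0.5784 0.5891 0.5977]
scene 7 [0.5789 0.5916 0.6124]
scene 10 [0.5816 0.5905 0.5995]
scene 13 [0.5821 0.5917 0.6002]
scene 16 [0.5813 0.5916 0.5993]
top -8 [0.5745 0.5826 0.5906]
top -5 [0.5757 0.5829 0.5909]
top -2 [0.5759 0.5846 0.5946]
top 1 [0.5768 0.5856 0.5952]
top 4 [0.5773 0.586  0.5954]
top 7 [0.5781 0.5884 0.6084]
top 10 [0.5788 0.5874 0.5961]
top 13 [0.5805 0.5886 0.5968]
top 16 [0.581  0.589  0.5969]invalid input
```

View pics/w1.png

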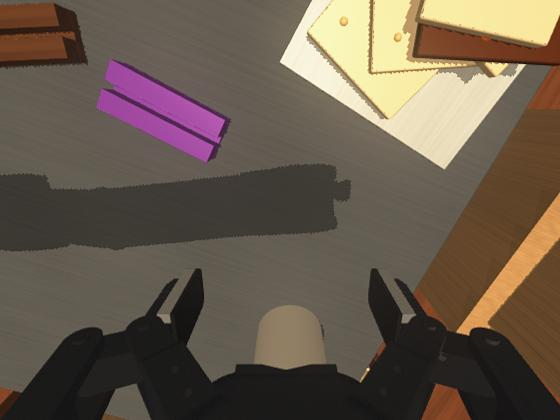

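The move was refused and nothing moved. I'll send all the fields this time.

```bash
python3 -m creep '[{"x":-45,"y":-60,"z":0,"roll":-0.14,"hand":1},{"x":-90,"y":-120,"z":0,"roll":-0.28,"hand":1},{"x":-134,"y":-180,"z":0,"roll":-0.42,"hand":1},{"x":-179,"y":-240,"z":0,"roll":-0.56,"hand":1},{"x":-224,"y":-301,"z":0,"roll":-0.70,"hand":1},{"x":-224,"y":-301,"z":0,"roll":-0.84,"hand":1},{"x":-224,"y":-301,"z":0,"roll":-0.98,"hand":1},{"x":-224,"y":-301,"z":0,"roll":-1.12,"hand":1},{"x":-224,"y":-301,"z":0,"roll":-1.26,"hand":1},{"x":-224,"y":-301,"z":0,"roll":-1.37,"hand":1}]' 60
python3 - <<'E'
from h import *
c,P,M,f=cam('wrist'); save('w1',c['img']); np.save('w1.npy',P)
s=read_state(); print(s['time_s'],np.round(s['q'],3),np.round(s['tool_pos'],4),s['tcp_rot'],s['opening'])
E
```

```text
time_s: 1.2
tool_pos: [0.4329, -0.2907, 0.4047]
tcp_rot: [0.996, 0.084, 0.0, -0.0]
wrist_force: [-0.0, -0.3, 0.1]
opening: 0.999
1.25 [ 0.844  0.35  -0.415  1.858  0.169  0.968  0.527] [ 0.4325 -0.2914  0.4046] [ 9.96302462e-01  8.59149934e-02 -1.31243921e-04 -4.15561170e-05] 0.9995756446575348
```

View pics/w1.png

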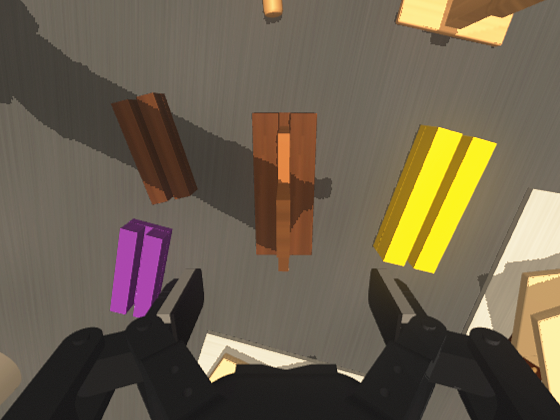

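In the wrist view the sign is at column ~283 and vertical (rows 130–270), midway between the fingers. Next I'll measure its tab from this view.

```bash
python3 - <<'E'
from h import *
P=np.load('w1.npy')
for a,b in((.168,.185),(.118,.13),(.036,.05)):
    m=(abs(P[...,0]-.43)<.1)&(abs(P[...,1]+.29)<.14)&(P[...,2]>a)&(P[...,2]<b)
    p=P[m]; r=cv2.minAreaRect((p[:,:2]*1000).astype(np.float32)); print(len(p),r,np.median(p[:,2]))
E
```

```text
832 ((429.5306396484375, -290.73883056640625), (9.917986869812012, 46.23545837402344), 9.724008560180664) 0.1738214044102288
754 ((429.7454528808594, -290.7530517578125), (9.767251014709473, 129.77175903320312), 9.34713077545166) 0.12392308365548846
6786 ((430.4035339355469, -295.7910461425781), (70.10419464111328, 170.32455444335938), 9.35183048248291) 0.043843600174960196
```

```bash
python3 -m creep '[{"x":-2,"y":0,"z":30,"roll":0.009,"hand":1},{"x":-2,"y":0,"z":60,"roll":0.009,"hand":1},{"x":-2,"y":0,"z":88,"roll":0.009,"hand":1},{"x":-2,"y":0,"z":88,"roll":0.009,"hand":0.5},{"x":-2,"y":0,"z":88,"roll":0.009,"hand":0.2},{"x":-2,"y":0,"z":88,"roll":0.009,"hand":0},{"x":-2,"y":0,"z":88,"roll":0.009,"hand":0},{"x":-2,"y":0,"z":88,"roll":0.009,"hand":0},{"x":-2,"y":0,"z":88,"roll":0.009,"hand":0}]' 60
python3 - <<'E'
from h import *
c,P,M,f=cam('wrist'); save('w2',c['img']); np.save('w2.npy',P)
s=read_state(); print(s['time_s'],np.round(s['q'],3),np.round(s['tool_pos'],4),s['tcp_rot'],s['opening'],s['wrist_force'],s['ft_torque'])
E
```

```text
time_s: 2.15
tool_pos: [0.4308, -0.2925, 0.3178]
tcp_rot: [0.997, 0.076, 0.001, 0.001]
wrist_force: [0.1, 0.5, 6.3]
opening: 0.108
2.2 [ 0.811  0.466 -0.379  1.934  0.239  0.782  0.45 ] [ 0.4308 -0.2925  0.3178] [9.97117260e-01 7.58678568e-02 8.41263646e-04 7.28666909e-04] 0.10481641179951454 [-0.27482824  0.69363099  6.4271447 ] [ 0.05609405  0.15106638 -0.02827908]
```

View pics/w2.png

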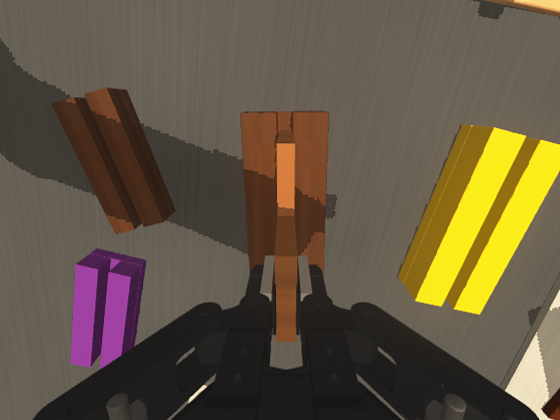

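```bash
python3 -m creep '[{"x":0,"y":0,"z":-10,"roll":0,"hand":0},{"x":0,"y":0,"z":-20,"roll":0,"hand":0},{"x":0,"y":0,"z":-30,"roll":0,"hand":0},{"x":0,"y":0,"z":-45,"roll":0,"hand":0},{"x":0,"y":0,"z":-70,"roll":0,"hand":0},{"x":0,"y":0,"z":-100,"roll":0,"hand":0},{"x":0,"y":0,"z":-130,"roll":0,"hand":0},{"x":0,"y":0,"z":-160,"roll":0,"hand":0},{"x":0,"y":0,"z":-175,"roll":0,"hand":0},{"x":0,"y":0,"z":-175,"roll":0,"hand":0}]' 60
python3 - <<'E'
from h import *
c,P,M,f=cam('wrist'); save('w3',c['img']); np.save('w3.npy',P)
s=read_state(); print(s['time_s'],np.round(s['q'],3),np.round(s['tool_pos'],4),s['tcp_rot'],s['opening'],s['wrist_force'],s['ft_torque'])
c,P,M,f=cam('scene'); save('s3',cv2.resize(c['img'][100:300,100:380],None,fx=2.8,fy=2.8,interpolation=cv2.INTER_CUBIC)); np.save('s3.npy',P)
E
```

```text
time_s: 3.2
tool_pos: [0.4307, -0.2922, 0.4946]
tcp_rot: [0.997, 0.076, 0.002, 0.002]
wrist_force: [0.6, -0.1, -1.0]
opening: 0.106
3.25 [ 0.867  0.255 -0.428  1.755  0.115  1.154  0.556] [ 0.4303 -0.2921  0.4927] [9.97116719e-01 7.58766121e-02 6.86409887e-04 7.19849708e-04] 0.10404014943249891 [-0.25631631  0.3222756  -1.86605389] [-0.02859667  0.00856013  0.00031923]
```

View pics/w3.png

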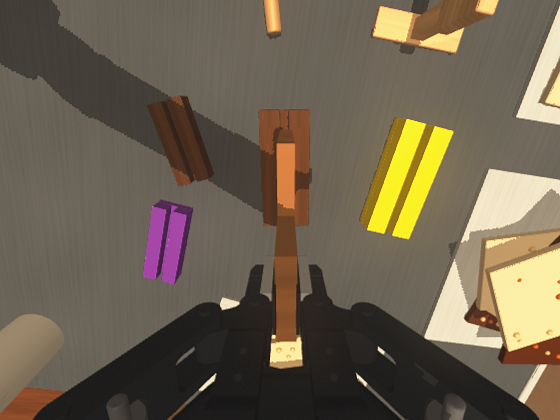

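View pics/s3.png

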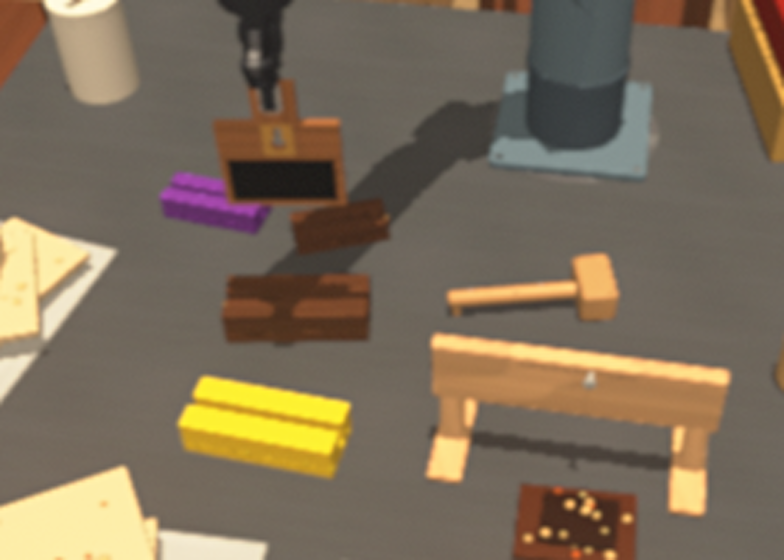

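```bash
cat > meas.py <<'E'
from h import *
def sign_in_tool(fn=None):
    s=read_state(); c,P,M,f=cam('wrist')
    Rm=R.from_quat(s['tcp_rot']).as_matrix(); Q=(P-np.array(s['tool_pos']))@Rm
    return s,c,P,Q
if __name__=='__main__':
    s,c,P,Q=sign_in_tool()
    # shoulder top of body on -y side (tool), expected tool z ~ 0.193
    m=(abs(Q[...,0])<.02)&(Q[...,1]<-.024)&(Q[...,1]>-.08)
    q=Q[m]; 
    h=np.histogram(q[:,2],np.arange(.15,.32,.005)); print(h[0])
    t=q[(q[:,2]>.18)&(q[:,2]<.2)]
    print('shoulder',len(t),cv2.minAreaRect((t[:,:2]*1000).astype(np.float32)),np.median(t[:,2]))
    print('lin z vs y',np.polyfit(t[:,1],t[:,2],1),'x vs y',np.polyfit(t[:,1],t[:,0],1))
    e=q[(q[:,1]<-.058)&(q[:,2]>.2)&(q[:,2]<.31)]
    print('edge',len(e),'y vs z',np.polyfit(e[:,2],e[:,1],1),'x vs z',np.polyfit(e[:,2],e[:,0],1),np.ptp(e[:,2]),e[:,2].max(),np.median(e,0))
E
python3 meas.py
```

```text
[ 109   98   84   82   69   75   54   61 1264   72   17   17   16   10
    7   15   15    0   14   13    1   13    0   13    0   12    0   10
    2    0   11    0    0]
shoulder 1451 ((-1.1155672073364258, -45.59394454956055), (42.769561767578125, 9.979694366455078), 89.7354965209961) 0.1938033176022109
lin z vs y [-0.08326898  0.18947829] x vs y [-0.00478661 -0.00130947]
edge 186 y vs z [-0.00165724 -0.06653573] x vs z [ 3.98431033e-05 -1.21556371e-03] 0.10208565633572672 0.30345134879524316 [-0.00130418 -0.06694191  0.23425325]
```

```bash
python3 -m creep '[{"x":20,"y":-18,"z":0,"roll":0,"hand":0},{"x":55,"y":-48,"z":0,"roll":0.03,"hand":0},{"x":95,"y":-83,"z":0,"roll":0.06,"hand":0},{"x":135,"y":-118,"z":0,"roll":0.09,"hand":0},{"x":175,"y":-153,"z":0,"roll":0.12,"hand":0},{"x":215,"y":-189,"z":0,"roll":0.15,"hand":0},{"x":255,"y":-224,"z":0,"roll":0.174,"hand":0},{"x":290,"y":-255,"z":0,"roll":0.174,"hand":0},{"x":310,"y":-272,"z":0,"roll":0.174,"hand":0},{"x":316,"y":-277,"z":0,"roll":0.174,"hand":0}]' 60
python3 -m creep '[{"x":0,"y":0,"z":0,"roll":0,"hand":0},{"x":0,"y":0,"z":0,"roll":0,"hand":0},{"x":0,"y":0,"z":0,"roll":0,"hand":0}]'
python3 - <<'E'
from h import *
s=read_state(); print(s['time_s'],np.round(s['q'],3),np.round(s['tool_pos'],4),s['tcp_rot'],s['opening'],s['wrist_force'],s['ft_torque'])
c,P,M,f=cam('wrist'); save('w4',c['img']); np.save('w4.npy',P); np.save('w4M.npy',M)
E
python3 meas.py
```

```text
time_s: 4.35
tool_pos: [0.7017, 0.0353, 0.4888]
tcp_rot: [1.0, -0.007, -0.002, -0.002]
wrist_force: [0.1, 0.8, -1.9]
opening: 0.103
time_s: 4.65
tool_pos: [0.7003, 0.0273, 0.4914]
tcp_rot: [1.0, -0.012, -0.0, 0.001]
wrist_force: [-0.6, -0.1, -1.8]
opening: 0.11
4.65 [ 0.181  0.61  -0.479  1.258  0.276  1.339 -0.312] [0.7003 0.0273 0.4914] [ 9.99923960e-01 -1.23010082e-02 -3.75751992e-04  7.86200176e-04] 0.11016343397688547 [-0.64159863 -0.13672842 -1.83383094] [ 0.0206565  -0.00537021  0.03041571]
[ 105  100   82   79   78   62   59   61 1248   89   17   17   17    4
   12   15   11    4   14    9    5   13    0   13    0   11    0    7
    5    0   11    0    0]
shoulder 1457 ((-1.0590903759002686, -45.53165817260742), (42.63201904296875, 10.00489616394043), 89.75845336914062) 0.19392443281527816
lin z vs y [-0.09080282  0.18923033] x vs y [-0.0044549 -0.0012479]
edge 185 y vs z [-0.00146334 -0.0663937 ] x vs z [-0.00021503 -0.00109977] 0.10159878121828766 0.3034673613175454 [-0.00125511 -0.06675354  0.2349606 ]
```

View pics/w4.png

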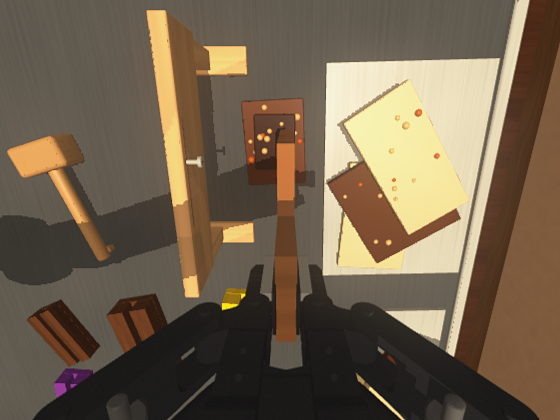

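The wrist view shows the stand's screw head at about (198,161), in front of the board face (columns 160–205), with the sign held at column ~286. I'll measure the screw and face from this cloud.

```bash
python3 - <<'E'
from h import *
P=np.load('w4.npy'); M=np.load('w4M.npy')
np.set_printoptions(precision=4,suppress=True)
# board top
q=P[(P[...,2]>.153)&(P[...,2]<.166)&(P[...,0]>.55)&(P[...,0]<.63)&(abs(P[...,1]-.046)<.17)]
print('top',len(q),cv2.minAreaRect((q[:,:2]*1000).astype(np.float32)),np.median(q[:,2]))
# face
q=P[(P[...,2]>.09)&(P[...,2]<.142)&(P[...,0]>.58)&(P[...,0]<.615)&(P[...,1]>-.08)&(P[...,1]<.18)]
for k in range(5):
    A=np.c_[q[:,1],q[:,2],np.ones(len(q))]; a=np.linalg.lstsq(A,q[:,0],rcond=None)[0]; r=q[:,0]-A@a; q=q[abs(r)<.003]
print('face',len(q),a,np.degrees(a[0]),r.std())
fx=lambda p:p[...,0]-(p[...,1]*a[0]+p[...,2]*a[1]+a[2])
d=fx(P); m=(d>.005)&(d<.03)&(P[...,2]>.12)&(P[...,2]<.17)&(abs(P[...,1]-.05)<.06)
v,u=np.nonzero(m); print(len(u),u.min(),u.max(),v.min(),v.max())
p=P[m]; dd=d[m]
for a0,b0 in((.005,.011),(.011,.0135),(.0135,.018),(.018,.03)):
    w=p[(dd>a0)&(dd<b0)]
    if len(w): print(a0,len(w),w.min(0),w.max(0),w.mean(0))
w=p[dd>.0115]; print(w.mean(0),dd.max())
print('face x at y=.06,z=.15', .06*a[0]+.15*a[1]+a[2])
c=cv2.imread('pics/w4.png')[120:200,150:250]; cv2.imwrite('pics/w4c.png',cv2.resize(c,None,fx=7,fy=7,interpolation=cv2.INTER_CUBIC))
E
```

```text
top 5391 ((592.8262329101562, 46.67986297607422), (298.380859375, 34.818267822265625), 88.54351043701172) 0.1586060629277889
face 2990 [ 0.024  -0.0001  0.5926] 1.3755154884535796 0.00023142517347553643
100 191 203 156 166
0.005 27 [0.5993 0.0584 0.1481] [0.605  0.0626 0.1513] [0.602  0.0606 0.1499]
0.011 13 [0.6051 0.0556 0.1499] [0.6073 0.0658 0.1545] [0.6065 0.0608 0.1521]
0.0135 60 [0.6076 0.0549 0.1434] [0.6109 0.0658 0.155 ] [0.6097 0.0606 0.1506]
[0.6093 0.0606 0.1509] 0.016845984729706998
face x at y=.06,z=.15 0.5939834908849506
```

View pics/w4c.png

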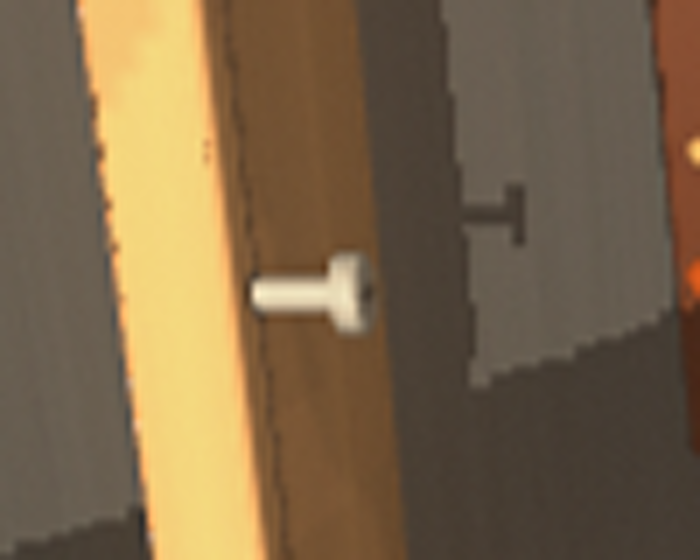

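```bash
python3 -m creep '[{"x":-15,"y":-8,"z":0,"roll":-0.004,"hand":0},{"x":-35,"y":-18,"z":0,"roll":-0.004,"hand":0},{"x":-55,"y":-28,"z":10,"roll":-0.004,"hand":0},{"x":-61,"y":-30,"z":30,"roll":-0.004,"hand":0},{"x":-61,"y":-30,"z":60,"roll":-0.004,"hand":0},{"x":-61,"y":-30,"z":90,"roll":-0.004,"hand":0},{"x":-61,"y":-30,"z":112,"roll":-0.004,"hand":0},{"x":-61,"y":-30,"z":122.5,"roll":-0.004,"hand":0},{"x":-61,"y":-30,"z":122.5,"roll":-0.004,"hand":0},{"x":-61,"y":-30,"z":122.5,"roll":-0.004,"hand":0}]' 60
python3 - <<'E'
from h import *
s=read_state(); print(s['time_s'],np.round(s['q'],3),np.round(s['tool_pos'],4),s['tcp_rot'],s['opening'],s['wrist_force'],s['ft_torque'])
c,P,M,f=cam('wrist'); save('w5',c['img']); np.save('w5.npy',P); np.save('w5M.npy',M)
c,P,M,f=cam('scene'); save('s5',cv2.resize(c['img'][150:300,220:400],None,fx=4,fy=4,interpolation=cv2.INTER_CUBIC))
E
python3 meas.py
```

```text
time_s: 5.75
tool_pos: [0.6408, 0.0606, 0.3704]
tcp_rot: [1.0, -0.009, 0.001, -0.0]
wrist_force: [-0.1, -0.0, -0.2]
opening: 0.107
5.75 [ 0.163  0.609 -0.481  1.565  0.312  1.042 -0.42 ] [0.6408 0.0606 0.3704] [ 9.99956961e-01 -9.24049442e-03  8.20426206e-04 -1.25888346e-04] 0.10748174913334566 [-0.08657656 -0.0333366  -0.24189004] [-0.03667624  0.01732881  0.02371044]
[ 105   93   84   83   71   68   58   61 1249   87   17   16   14    7
   11   15   13    2   14    7    7   12    1   12    1   12    0    7
    5    0   11    0    0]
shoulder 1455 ((-1.0863721370697021, -45.4383544921875), (42.662803649902344, 9.972857475280762), 89.75084686279297) 0.19388455672203322
lin z vs y [-0.09114298  0.18918092] x vs y [-0.00461118 -0.00130171]
edge 184 y vs z [-0.00120208 -0.06645026] x vs z [ 0.0001672  -0.00121163] 0.10225772108074788 0.30445735566570276 [-0.00125307 -0.06674233  0.23462284]
```

View pics/w5.png

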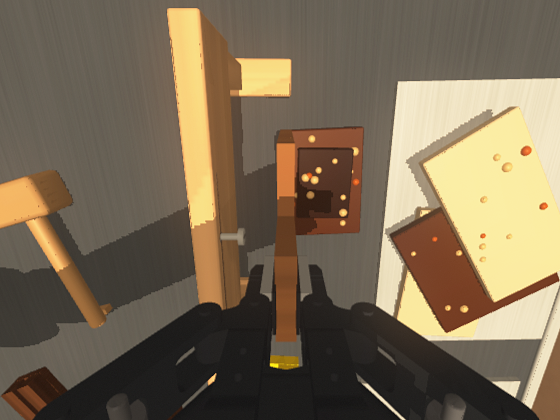

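View pics/s5.png

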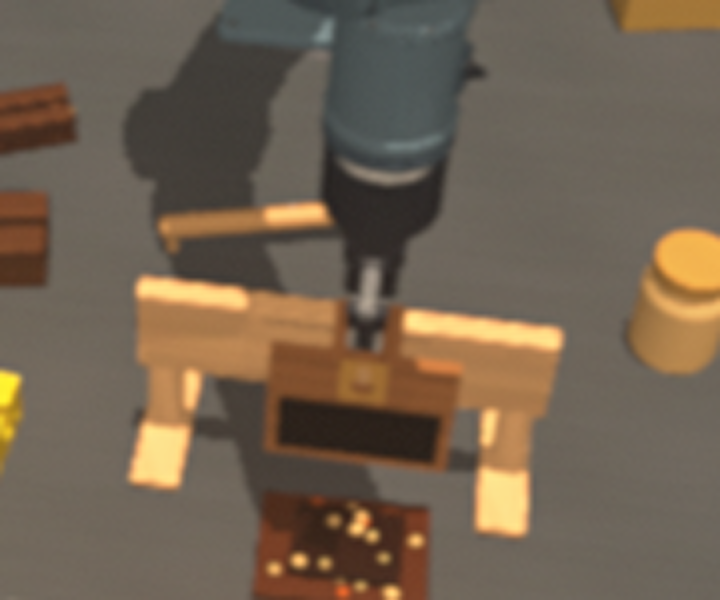

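The screw head (~(240,238)) is level with the sign's tab in the wrist view, and the sign is parallel to the board. I'll remeasure close up, after letting the arm settle.

```bash
cat > m2.py <<'E'
from meas import *
np.set_printoptions(precision=4,suppress=True)
def run(tag):
    s,c,P,Q=sign_in_tool(); save(tag,c['img'])
    print('t',s['time_s'],'tcp',np.round(s['tool_pos'],4),'yaw',2*np.degrees(np.arctan2(s['tcp_rot'][1],s['tcp_rot'][0])),'F',np.round(s['wrist_force'],2),'T',np.round(s['ft_torque'],3))
    q=P[(P[...,2]>.1)&(P[...,2]<.145)&(P[...,0]>.585)&(P[...,0]<.602)&(P[...,1]>.075)&(P[...,1]<.18)]
    q0=len(q)
    for k in range(5):
        A=np.c_[q[:,1],np.ones(len(q))]; a=np.linalg.lstsq(A,q[:,0],rcond=None)[0]; r=q[:,0]-A@a; q=q[abs(r)<.002]
    print('face',q0,len(q),a,'yaw',-np.degrees(np.arctan(a[0])),'x@.06',.06*a[0]+a[1],r.std())
    t=P[(P[...,2]>.153)&(P[...,2]<.166)&(P[...,0]>.57)&(P[...,0]<.605)&(P[...,1]>.09)&(P[...,1]<.18)]; print('boardtop z',np.median(t[:,2]))
    d=P[...,0]-(P[...,1]*a[0]+a[1]); m=(d>.006)&(d<.019)&(P[...,2]>.13)&(P[...,2]<.162)&(abs(P[...,1]-.06)<.012)
    for lo,hi in((.006,.0115),(.0128,.0166)):
        w=P[m&(d>lo)&(d<hi)]
        if len(w): print('screw',lo,len(w),'min',w.min(0),'max',w.max(0),'mid y',(w[:,1].min()+w[:,1].max())/2,'mean',w.mean(0))
    # sign in world
    m=(abs(Q[...,0]+.001)<.009)&(Q[...,1]<-.02)&(Q[...,1]>-.08)&(Q[...,2]>.188)&(Q[...,2]<.2)
    w=P[m]; r=cv2.minAreaRect((w[:,:2]*1000).astype(np.float32)); print('shoulder world',r,np.median(w[:,2]))
    b=cv2.boxPoints(r); e=b[np.argsort(b[:,1])]; print('outer y',e[2:,1].mean(),'inner y',e[:2,1].mean(),'=> center y from outer',e[2:,1].mean()-65,'inner',e[:2,1].mean()-23)
import sys
if __name__=='__main__': run(sys.argv[1])
E
python3 -m creep '[{"x":0,"y":0,"z":0,"roll":0,"hand":0},{"x":0,"y":0,"z":0,"roll":0,"hand":0},{"x":0,"y":0,"z":0,"roll":0,"hand":0}]'
python3 m2.py w6
```

```text
time_s: 6.2
tool_pos: [0.6404, 0.0608, 0.3694]
tcp_rot: [1.0, -0.009, 0.0, 0.0]
wrist_force: [0.3, -0.4, -0.8]
opening: 0.104
t 6.2 tcp [0.6404 0.0608 0.3694] yaw -1.031045354273965 F [ 0.27 -0.38 -0.79] T [ 0.018  0.035 -0.001]
face 2056 2056 [0.024  0.5925] yaw -1.3772279042003337 x@.06 0.5939774170645368 0.00014228116874421748
boardtop z 0.1586988155663041
screw 0.006 53 min [0.6    0.0589 0.1468] max [0.6054 0.0629 0.1521] mid y 0.060896289816601425 mean [0.6027 0.0612 0.1499]
screw 0.0128 126 min [0.6068 0.0544 0.1444] max [0.6107 0.0663 0.1558] mid y 0.06038514073369199 mean [0.609  0.0614 0.1515]
shoulder world ((640.203857421875, 106.22582244873047), (42.706546783447266, 9.991887092590332), 89.14151763916016) 0.17545781014087658
outer y 127.5767 inner y 84.87495 => center y from outer 62.5767 inner 61.874947
```

```bash
python3 -m creep '[{"x":0,"y":1,"z":0,"roll":0.009,"hand":0},{"x":-5,"y":2,"z":0,"roll":0.009,"hand":0},{"x":-10,"y":2,"z":0,"roll":0.009,"hand":0},{"x":-15,"y":2,"z":0,"roll":0.009,"hand":0},{"x":-19,"y":2,"z":0,"roll":0.009,"hand":0},{"x":-20,"y":2,"z":0,"roll":0.009,"hand":0},{"x":-20,"y":2,"z":0,"roll":0.009,"hand":0},{"x":-20,"y":2,"z":0,"roll":0.009,"hand":0},{"x":-20,"y":2,"z":0,"roll":0.009,"hand":0},{"x":-20,"y":2,"z":0,"roll":0.009,"hand":0}]'
python3 m2.py w7
```

```text
time_s: 7.25
tool_pos: [0.6205, 0.0592, 0.3691]
tcp_rot: [1.0, -0.014, -0.0, -0.0]
wrist_force: [0.4, 0.1, -0.3]
opening: 0.105
t 7.25 tcp [0.6205 0.0592 0.3691] yaw -1.5480258621798209 F [ 0.43  0.15 -0.28] T [-0.008  0.005 -0.023]
face 1187 1187 [0.024  0.5925] yaw -1.3765207108845543 x@.06 0.5939803946525984 8.184519732993749e-05
boardtop z 0.15871400145225104
screw 0.006 56 min [0.6003 0.0589 0.1481] max [0.6053 0.0634 0.1516] mid y 0.06115272508950753 mean [0.6028 0.0611 0.1501]
screw 0.0128 104 min [0.6068 0.0544 0.143 ] max [0.6104 0.0667 0.1554] mid y 0.06058257580273608 mean [0.6087 0.0617 0.1526]
shoulder world ((620.5964965820312, 104.69788360595703), (42.47905731201172, 10.008599281311035), 88.65544128417969) 0.17522215020352622
outer y 125.931564 inner y 83.4642 => center y from outer 60.931564 inner 60.464203
```

View pics/w7.png

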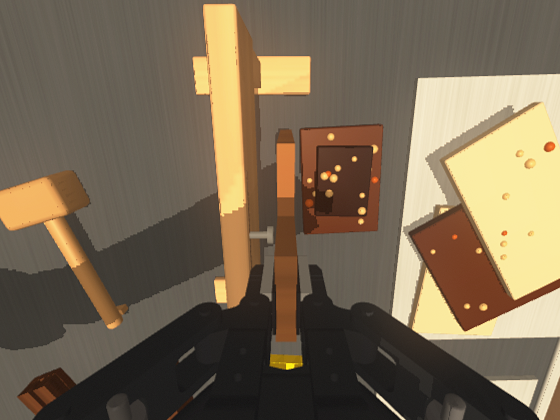

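```bash
python3 -m creep '[{"x":-2,"y":0.3,"z":-0.3,"roll":0,"hand":0},{"x":-4,"y":0.4,"z":-0.3,"roll":0,"hand":0},{"x":-5,"y":0.4,"z":-0.3,"roll":0,"hand":0},{"x":-5.5,"y":0.4,"z":-0.3,"roll":0,"hand":0},{"x":-6,"y":0.4,"z":-0.3,"roll":0,"hand":0},{"x":-6.5,"y":0.4,"z":-0.3,"roll":0,"hand":0},{"x":-6.5,"y":0.4,"z":-0.3,"roll":0,"hand":0},{"x":-6.5,"y":0.4,"z":-0.3,"roll":0,"hand":0},{"x":-6.5,"y":0.4,"z":-0.3,"roll":0,"hand":0}]'
python3 m2.py w8
```

```text
time_s: 8.2
tool_pos: [0.6139, 0.0589, 0.3695]
tcp_rot: [1.0, -0.014, -0.0, 0.0]
wrist_force: [-0.8, -0.3, -1.4]
opening: 0.107
t 8.2 tcp [0.6139 0.0589 0.3695] yaw -1.5495354665593633 F [-0.83 -0.34 -1.43] T [-0.034  0.04   0.017]
face 888 888 [0.0242 0.5925] yaw -1.3861297224276703 x@.06 0.5939690778019111 6.211685947095624e-05
boardtop z 0.15873074201231188
screw 0.006 60 min [0.6    0.0576 0.1464] max [0.605  0.0627 0.1514] mid y 0.06014156813302411 mean [0.6026 0.0609 0.1497]
shoulder world ((613.9940795898438, 104.40572357177734), (42.675933837890625, 10.012834548950195), 88.64557647705078) 0.17551813749149048
outer y 125.73773 inner y 83.073715 => center y from outer 60.737732 inner 60.073715
```

No contact force with the back face 1.5 mm past the head's front by vision, so the head seems to be entering. Continuing in half-millimetre steps.

```bash
python3 -m creep '[{"x":-0.5,"y":0,"z":0,"roll":0,"hand":0},{"x":-1,"y":0,"z":0,"roll":0,"hand":0},{"x":-1.5,"y":0,"z":0,"roll":0,"hand":0},{"x":-2,"y":0.1,"z":0,"roll":0,"hand":0},{"x":-2.5,"y":0.1,"z":0,"roll":0,"hand":0},{"x":-3,"y":0.1,"z":0,"roll":0,"hand":0},{"x":-3.5,"y":0.1,"z":0,"roll":0,"hand":0},{"x":-3.5,"y":0.1,"z":0,"roll":0,"hand":0},{"x":-3.5,"y":0.1,"z":0,"roll":0,"hand":0}]'
python3 m2.py w9
```

```text
time_s: 9.15
tool_pos: [0.6104, 0.059, 0.3695]
tcp_rot: [1.0, -0.013, 0.0, 0.0]
wrist_force: [0.6, 0.1, -0.9]
opening: 0.101
t 9.15 tcp [0.6104 0.059  0.3695] yaw -1.543203568275755 F [ 0.58  0.12 -0.93] T [-0.04   0.013 -0.004]
face 709 709 [0.024  0.5926] yaw -1.3753735291217695 x@.06 0.5940149669939169 4.940642729217733e-05
boardtop z 0.15875220883047905
screw 0.006 24 min [0.6    0.0592 0.1482] max [0.6022 0.0628 0.1516] mid y 0.060987986367770884 mean [0.6013 0.0612 0.15  ]
shoulder world ((610.5084838867188, 104.352294921875), (42.87345504760742, 9.995927810668945), 88.72248840332031) 0.17551940444447342
outer y 125.7837 inner y 82.92089 => center y from outer 60.7837 inner 59.92089
```

```bash
python3 -m creep '[{"x":-0.7,"y":0,"z":0,"roll":0,"hand":0},{"x":-1.4,"y":0,"z":0,"roll":0,"hand":0},{"x":-2.1,"y":0,"z":0,"roll":0,"hand":0},{"x":-2.8,"y":0.1,"z":0,"roll":0,"hand":0},{"x":-3.5,"y":0.1,"z":0,"roll":0,"hand":0},{"x":-4.2,"y":0.1,"z":0,"roll":0,"hand":0},{"x":-5,"y":0.1,"z":0,"roll":0,"hand":0},{"x":-5,"y":0.1,"z":0,"roll":0,"hand":0},{"x":-5,"y":0.1,"z":0,"roll":0,"hand":0}]'
python3 m2.py w10
```

```text
time_s: 10.1
tool_pos: [0.6054, 0.0589, 0.3695]
tcp_rot: [1.0, -0.014, 0.0, 0.0]
wrist_force: [-0.1, 0.1, -2.0]
opening: 0.108
t 10.1 tcp [0.6054 0.0589 0.3695] yaw -1.5472362435336766 F [-0.08  0.08 -2.02] T [ 0.036 -0.003  0.005]
face 484 476 [0.024  0.5926] yaw -1.3745898072842142 x@.06 0.5940042381302314 3.4716205468678046e-05
boardtop z 0.1587586507070159
shoulder world ((605.5120239257812, 104.44100952148438), (42.92118453979492, 9.98463249206543), 88.70829010009766) 0.17553453632757426
outer y 125.89615 inner y 82.98587 => center y from outer 60.89615 inner 59.98587
```

```bash
python3 -m creep '[{"x":-0.7,"y":0,"z":0,"roll":0,"hand":0},{"x":-1.4,"y":0,"z":0,"roll":0,"hand":0},{"x":-2.1,"y":0,"z":0,"roll":0,"hand":0},{"x":-2.8,"y":0.1,"z":0,"roll":0,"hand":0},{"x":-3.5,"y":0.1,"z":0,"roll":0,"hand":0},{"x":-4.2,"y":0.1,"z":0,"roll":0,"hand":0},{"x":-5,"y":0.1,"z":0,"roll":0,"hand":0},{"x":-5.2,"y":0.1,"z":0,"roll":0,"hand":0},{"x":-5.2,"y":0.1,"z":0,"roll":0,"hand":0},{"x":-5.2,"y":0.1,"z":0,"roll":0,"hand":0}]'
python3 m2.py w11
python3 - <<'E'
from h import *
c,P,M,f=cam('scene'); save('s11',cv2.resize(c['img'][170:290,230:380],None,fx=5,fy=5,interpolation=cv2.INTER_CUBIC))
E
```

```text
time_s: 11.15
tool_pos: [0.6002, 0.059, 0.3695]
tcp_rot: [1.0, -0.013, -0.0, 0.0]
wrist_force: [-0.2, -0.4, -1.6]
opening: 0.102
t 11.15 tcp [0.6002 0.059  0.3695] yaw -1.5443084024400084 F [-0.25 -0.39 -1.6 ] T [ 0.033  0.069 -0.002]
face 209 178 [0.0131 0.5943] yaw -0.7518418760470765 x@.06 0.595091449769954 0.00039798845227540864
boardtop z 0.15876048545078159
screw 0.006 17 min [0.606  0.056  0.1491] max [0.6067 0.0657 0.1538] mid y 0.06085812868315616 mean [0.6065 0.0613 0.1521]
screw 0.0128 56 min [0.608  0.0555 0.1482] max [0.6102 0.0667 0.1552] mid y 0.0611112622754597 mean [0.6092 0.0623 0.1526]
shoulder world ((600.312255859375, 104.42247009277344), (42.74288558959961, 10.013993263244629), 88.76066589355469) 0.1755265159312256
outer y 125.78891 inner y 83.05603 => center y from outer 60.78891 inner 60.05603
```

View pics/w11.png

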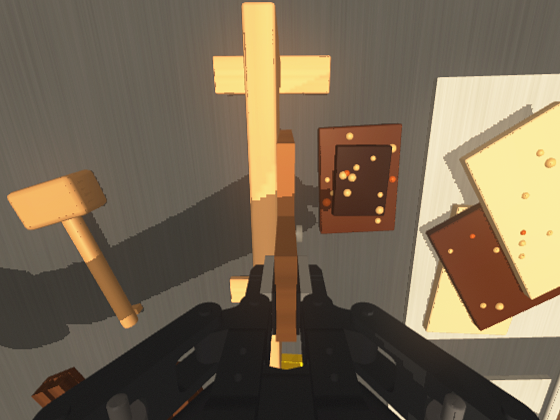

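View pics/s11.png

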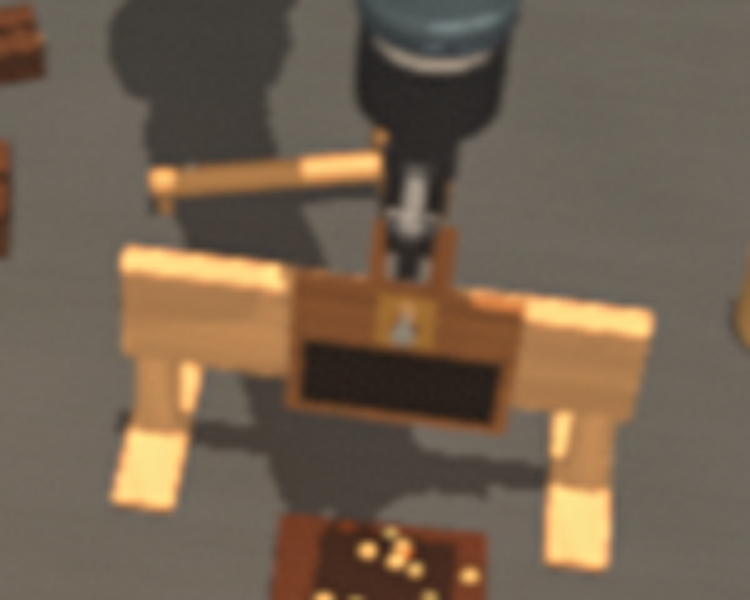

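The head is through the hole: it shows in front of the sign at (298,235) in wrist, and at (405,325) inside the brass plate in scene. The gap behind is ~1.3 mm with no contact force. Lowering now.

```bash
python3 -m creep '[{"x":0,"y":0,"z":0.5,"roll":0,"hand":0},{"x":0,"y":0,"z":1,"roll":0,"hand":0},{"x":0,"y":0,"z":2,"roll":0,"hand":0},{"x":0,"y":0,"z":3,"roll":0,"hand":0},{"x":0,"y":0,"z":4,"roll":0,"hand":0},{"x":0,"y":0,"z":5,"roll":0,"hand":0},{"x":0,"y":0,"z":6,"roll":0,"hand":0},{"x":0,"y":0,"z":7,"roll":0,"hand":0},{"x":0,"y":0,"z":8,"roll":0,"hand":0},{"x":0,"y":0,"z":8,"roll":0,"hand":0}]'
python3 m2.py w12 | egrep -v face
```

```text
time_s: 12.25
tool_pos: [0.6001, 0.059, 0.3613]
tcp_rot: [1.0, -0.013, -0.0, 0.0]
wrist_force: [0.0, 0.3, -0.4]
opening: 0.104
t 12.25 tcp [0.6001 0.059  0.3613] yaw -1.5436878529109057 F [ 0.02  0.28 -0.45] T [ 0.017 -0.015  0.037]
boardtop z 0.15876150933456418
screw 0.006 7 min [0.6062 0.0585 0.1479] max [0.6063 0.0621 0.1507] mid y 0.060272880970072516 mean [0.6063 0.0607 0.1498]
screw 0.0128 74 min [0.608  0.0543 0.1459] max [0.6104 0.0664 0.1555] mid y 0.06038273857101652 mean [0.6091 0.0619 0.1526]
shoulder world ((600.2193603515625, 104.53475952148438), (42.53376770019531, 9.975927352905273), 88.75694274902344) 0.16739476024912298
outer y 125.79664 inner y 83.27288 => center y from outer 60.79664 inner 60.27288
```

```bash
python3 -m creep '[{"x":0,"y":0,"z":1,"roll":0,"hand":0},{"x":0,"y":0,"z":2,"roll":0,"hand":0},{"x":0,"y":0,"z":3,"roll":0,"hand":0},{"x":0,"y":0,"z":4,"roll":0,"hand":0},{"x":0,"y":0,"z":5,"roll":0,"hand":0},{"x":0,"y":0,"z":6,"roll":0,"hand":0},{"x":0,"y":0,"z":7,"roll":0,"hand":0},{"x":0,"y":0,"z":8,"roll":0,"hand":0},{"x":0,"y":0,"z":9,"roll":0,"hand":0},{"x":0,"y":0,"z":9,"roll":0,"hand":0}]'
python3 m2.py w13 | egrep -v face
```

```text
time_s: 13.3
tool_pos: [0.6001, 0.059, 0.3523]
tcp_rot: [1.0, -0.013, -0.0, 0.0]
wrist_force: [0.3, 0.5, -1.0]
opening: 0.105
t 13.3 tcp [0.6001 0.059  0.3523] yaw -1.5426825450638704 F [ 0.27  0.45 -1.  ] T [-0.005 -0.048  0.032]
boardtop z 0.15867501321346938
screw 0.006 24 min [0.6059 0.055  0.1478] max [0.6067 0.066  0.1542] mid y 0.06052470911952195 mean [0.6064 0.0616 0.1512]
screw 0.0128 74 min [0.6083 0.0543 0.1481] max [0.6105 0.0662 0.1552] mid y 0.060251267448752435 mean [0.6093 0.0619 0.1527]
shoulder world ((598.3678588867188, 109.03802490234375), (59.16752624511719, 13.906038284301758), 88.45893096923828) 0.15840973423893612
outer y 138.61108 inner y 79.46496 => center y from outer 73.611084 inner 56.46496
```

```bash
python3 -m creep '[{"x":0,"y":0,"z":0.4,"roll":0,"hand":0},{"x":0,"y":0,"z":0.8,"roll":0,"hand":0},{"x":0,"y":0,"z":1.2,"roll":0,"hand":0},{"x":0,"y":0,"z":1.6,"roll":0,"hand":0},{"x":0,"y":0,"z":2,"roll":0,"hand":0},{"x":0,"y":0,"z":2,"roll":0,"hand":0},{"x":0,"y":0,"z":2,"roll":0,"hand":0}]'
```

```text
time_s: 14.05
tool_pos: [0.6001, 0.059, 0.3505]
tcp_rot: [1.0, -0.013, -0.0, 0.0]
wrist_force: [0.3, 0.4, -1.2]
opening: 0.108
```

```bash
python3 -m creep '[{"x":0,"y":0,"z":0.2,"roll":0,"hand":0},{"x":0,"y":0,"z":0.4,"roll":0,"hand":0},{"x":0,"y":0,"z":0.4,"roll":0,"hand":0}]'
```

```text
time_s: 14.35
tool_pos: [0.6001, 0.059, 0.35]
tcp_rot: [1.0, -0.013, -0.0, 0.0]
wrist_force: [-0.2, -0.9, -1.4]
opening: 0.107
```

```bash
python3 -m creep '[{"x":0,"y":0,"z":0.2,"roll":0,"hand":0},{"x":0,"y":0,"z":0.4,"roll":0,"hand":0},{"x":0,"y":0,"z":0.4,"roll":0,"hand":0}]'
```

```text
time_s: 14.65
tool_pos: [0.6001, 0.059, 0.3496]
tcp_rot: [1.0, -0.014, -0.0, -0.0]
wrist_force: [-0.1, 0.4, -1.4]
opening: 0.109
```

```bash
python3 -m creep '[{"x":0,"y":0,"z":0.2,"roll":0,"hand":0},{"x":0,"y":0,"z":0.4,"roll":0,"hand":0},{"x":0,"y":0,"z":0.4,"roll":0,"hand":0}]'
```

```text
time_s: 14.95
tool_pos: [0.6002, 0.059, 0.3492]
tcp_rot: [1.0, -0.013, -0.0, 0.0]
wrist_force: [0.1, -0.2, -1.3]
opening: 0.11
```

```bash
python3 -m creep '[{"x":0,"y":0,"z":0.2,"roll":0,"hand":0},{"x":0,"y":0,"z":0.4,"roll":0,"hand":0},{"x":0,"y":0,"z":0.4,"roll":0,"hand":0}]'
```

```text
time_s: 15.25
tool_pos: [0.6001, 0.059, 0.3488]
tcp_rot: [1.0, -0.014, -0.0, 0.0]
wrist_force: [0.3, 1.0, -1.1]
opening: 0.105
```

```bash
python3 -m creep '[{"x":0,"y":0,"z":0.2,"roll":0,"hand":0},{"x":0,"y":0,"z":0.4,"roll":0,"hand":0},{"x":0,"y":0,"z":0.4,"roll":0,"hand":0}]'; python3 m2.py w14 | egrep -v face
```

```text
time_s: 15.55
tool_pos: [0.6001, 0.059, 0.3484]
tcp_rot: [1.0, -0.013, -0.0, -0.0]
wrist_force: [0.0, 0.7, -1.2]
opening: 0.105
t 15.55 tcp [0.6001 0.059  0.3484] yaw -1.5455107569532414 F [ 0.04  0.74 -1.22] T [ 0.007 -0.006 -0.001]
boardtop z 0.15859986795963
screw 0.006 20 min [0.6059 0.0558 0.1468] max [0.6067 0.066  0.1513] mid y 0.06090010232979203 mean [0.6065 0.0613 0.1493]
screw 0.0128 71 min [0.6082 0.0571 0.146 ] max [0.6104 0.0662 0.1552] mid y 0.0616605838401005 mean [0.6092 0.0626 0.1524]
shoulder world ((598.4195556640625, 108.99443054199219), (59.576393127441406, 13.869184494018555), 88.48120880126953) 0.15497610630700806
outer y 138.77216 inner y 79.2167 => center y from outer 73.772156 inner 56.216698
```

```bash
python3 -m creep '[{"x":0,"y":0,"z":0.2,"roll":0,"hand":0},{"x":0,"y":0,"z":0.4,"roll":0,"hand":0},{"x":0,"y":0,"z":0.4,"roll":0,"hand":0}]'
```

```text
time_s: 15.9
tool_pos: [0.6002, 0.059, 0.3482]
tcp_rot: [1.0, -0.013, 0.0, 0.0]
wrist_force: [0.1, -0.4, -1.0]
opening: 0.105
```

```bash
python3 -m creep '[{"x":0,"y":0,"z":0.2,"roll":0,"hand":0},{"x":0,"y":0,"z":0.3,"roll":0,"hand":0},{"x":0,"y":0,"z":0.3,"roll":0,"hand":0}]'; python3 - <<'E'
from h import *
c,P,M,f=cam('scene'); save('s14',cv2.resize(c['img'][190:260,270:350],None,fx=9,fy=8,interpolation=cv2.INTER_CUBIC))
s,cw=read_state(),None
from meas import sign_in_tool
s,c,P,Q=sign_in_tool(); save('w15',c['img'])
for a,b in((-.0668,-.05),(-.05,-.03)):
    m=(abs(Q[...,0]+.0005)<.0035)&(Q[...,1]<b)&(Q[...,1]>a)&(Q[...,2]>.185)&(Q[...,2]<.2)
    print(m.sum(),np.median(P[m],0),np.median(Q[m],0), np.polyfit(Q[m][:,1],Q[m][:,2],1))
E
```

```text
time_s: 16.2
tool_pos: [0.6002, 0.059, 0.348]
tcp_rot: [1.0, -0.014, 0.0, 0.0]
wrist_force: [-1.2, -1.0, 3.0]
opening: 0.106
406 [0.60122108 0.11803134 0.15397494] [-0.00064179 -0.05895532  0.19405272] [-0.04160791  0.19166063]
404 [0.60095108 0.0992342  0.15407591] [-0.00063124 -0.0401647   0.19395091] [-0.00615874  0.19371385]
```

View pics/s14.png

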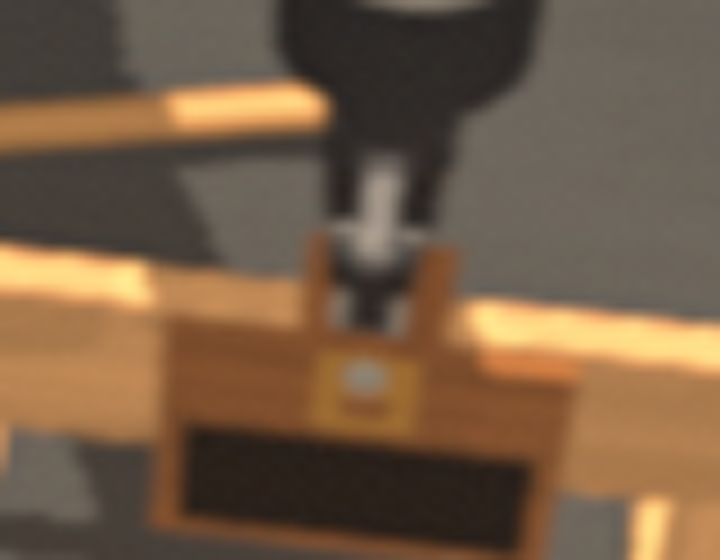

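View pics/w15.png

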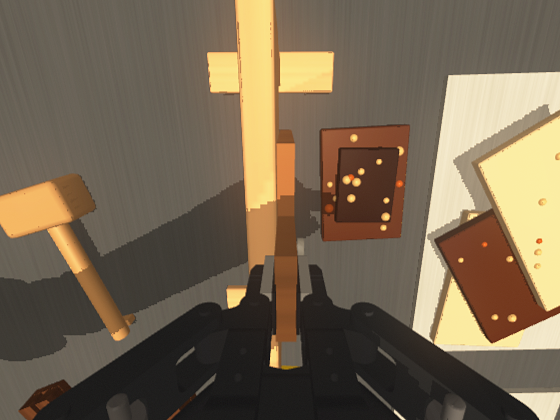

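Contact with the slot top felt: Fz rose from about -1.2 to +3 N. In scene the screw head (365,378) sits at the top of the brass plate. I'll hold briefly, then open.

```bash
python3 -m creep '[{"x":0,"y":0,"z":0,"roll":0,"hand":0},{"x":0,"y":0,"z":0,"roll":0,"hand":0},{"x":0,"y":0,"z":0,"roll":0,"hand":0}]'; python3 -m creep '[{"x":0,"y":0,"z":0,"roll":0,"hand":0.15},{"x":0,"y":0,"z":0,"roll":0,"hand":0.2},{"x":0,"y":0,"z":0,"roll":0,"hand":0.25},{"x":0,"y":0,"z":0,"roll":0,"hand":0.35},{"x":0,"y":0,"z":0,"roll":0,"hand":0.5},{"x":0,"y":0,"z":0,"roll":0,"hand":0.7},{"x":0,"y":0,"z":0,"roll":0,"hand":0.7},{"x":0,"y":0,"z":0,"roll":0,"hand":0.7}]' 20
python3 - <<'E'
from h import *
c,P,M,f=cam('wrist'); save('w16',c['img'])
E
```

```text
time_s: 16.6
tool_pos: [0.6002, 0.059, 0.348]
tcp_rot: [1.0, -0.013, 0.0, 0.0]
wrist_force: [-1.3, 0.3, 4.3]
opening: 0.107
time_s: 17.4
tool_pos: [0.6001, 0.059, 0.3478]
tcp_rot: [1.0, -0.013, 0.0, -0.0]
wrist_force: [-0.5, 0.5, -0.4]
opening: 0.698
```

View pics/w16.png

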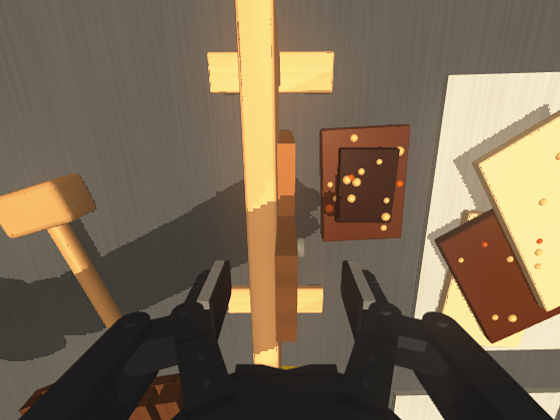

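Released. The sign hangs on its own, parallel to the board (columns 277–297), with the fingers clear on both sides. Retracting upward to check.

```bash
python3 -m creep '[{"x":0,"y":0,"z":-5,"roll":0,"hand":0.8},{"x":0,"y":0,"z":-15,"roll":0,"hand":0.8},{"x":0,"y":0,"z":-35,"roll":0,"hand":0.8},{"x":0,"y":0,"z":-60,"roll":0,"hand":0.8},{"x":0,"y":0,"z":-90,"roll":0,"hand":0.8},{"x":0,"y":0,"z":-120,"roll":0,"hand":0.8},{"x":0,"y":0,"z":-135,"roll":0,"hand":0.8},{"x":0,"y":0,"z":-140,"roll":0,"hand":0.8},{"x":0,"y":0,"z":-140,"roll":0,"hand":0.8},{"x":0,"y":0,"z":-140,"roll":0,"hand":0.8}]'
python3 - <<'E'
from h import *
np.set_printoptions(precision=4,suppress=True)
c,P,M,f=cam('wrist'); save('w17',c['img'])
t=P[(P[...,2]>.197)&(P[...,2]<.215)&(abs(P[...,0]-.6)<.02)&(abs(P[...,1]-.06)<.04)]
print('tabtop',len(t),cv2.minAreaRect((t[:,:2]*1000).astype(np.float32)),np.median(t[:,2]))
t=P[(P[...,2]>.147)&(P[...,2]<.166)&(abs(P[...,0]-.6015)<.003)&(abs(P[...,1]-.105)<.018)]
print('shoulder',np.median(t,0))
t=P[(P[...,2]>.152)&(P[...,2]<.166)&(abs(P[...,0]-.585)<.005)&(abs(P[...,1]-.105)<.018)]; print('boardtop',np.median(t,0))
for n in('slab','mal'): pass
c,P,M,f=cam('scene'); save('s17',cv2.resize(c['img'][150:300,220:400],None,fx=4,fy=4,interpolation=cv2.INTER_CUBIC))
for n in ('w17',):pass
def edges(P,x): return
# front face plane of sign from scene
q=P[(P[...,0]>.602)&(P[...,0]<.625)&(abs(P[...,1]-.06)<.06)&(P[...,2]>.05)&(P[...,2]<.15)]
for k in range(4):
    A=np.c_[q[:,1],q[:,2],np.ones(len(q))]; a=np.linalg.lstsq(A,q[:,0],rcond=None)[0]; r=q[:,0]-A@a; q=q[abs(r)<.004]
print('front plane dx/dy,dx/dz',a,len(q))
print(read_state()['wrist_force'])
E
```

```text
time_s: 18.45
tool_pos: [0.5998, 0.0588, 0.4863]
tcp_rot: [1.0, -0.013, -0.001, 0.0]
wrist_force: [-0.4, -0.8, -0.6]
opening: 0.804
tabtop 562 ((599.2915649414062, 61.09410858154297), (46.77766418457031, 9.763134956359863), 88.75017547607422) 0.2040661009287435
shoulder [0.6015 0.1058 0.1536]
boardtop [0.585  0.1057 0.1588]
front plane dx/dy,dx/dz [ 0.0253 -0.0062  0.6059] 887
[ 0.0165 -0.6339  0.1623]
```

View pics/w17.png

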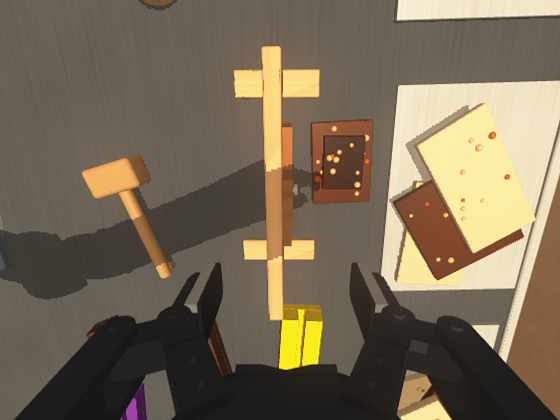

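View pics/s17.png

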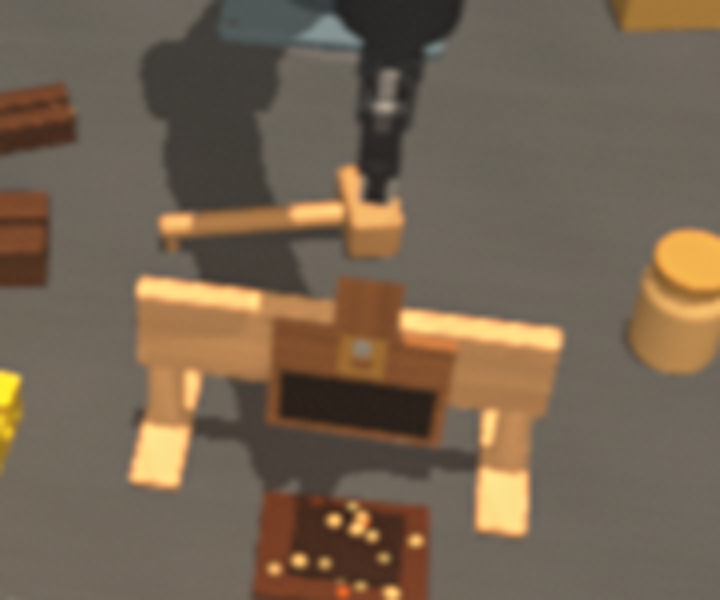

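```bash
python3 -c "
from bench import *
print(hand_in())"
```

```text
the job is handed in; nothing more can be done
None
```

I took the sign out of its holder and hung it on the stand's screw, blackboard facing the customers. I let go only after the screw touched the top of the slot. The job was handed in at about 18.5 s of the 64 s limit, and no verdict was reported.

- **Finding the screw:** I found it with the wrist camera, not by feeling along the scribed line. The screw is about 14 mm to the robot's left of the line's middle. The head went into the entry hole on the first try, so no search was needed and I felt no contact going in.
- **Lowering:** With the sign about 1.3 mm off the board, I slid it down in small steps. At the slot top the measured wrist force rose by about 5 N. I held there for about half a second and then opened the gripper.
- **Hang height:** The entry hole is about 20.7 mm below the line, within the 16.5 to 23 mm allowed.
- **Squareness:** The sign is square to the board within about 0.2° and upright within about 0.4°.
- **Flushness:** The scan puts the back face about 0.3 mm from the board.
- **Surroundings:** The slabs, mallet and jar look undisturbed in the pictures; I did not measure them. The gripper is clear above the sign.

**What failed or disagreed:**
- My first move command was refused because some fields were missing, and nothing moved.
- The wrist camera reads heights about 1.2 mm low, and the other cameras put the board face about 1.5 to 2 mm further out. I used positions relative to the board, all from the wrist camera.
- Slot-top contact came about 1 mm lower than I expected.

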